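# Fit the gear pump's end cover on its two dowels

## Task

Fit the gear pump's end cover, the plate with two ears and a port block that stands in the peg rack. Lift it out by its edge, lay it down gently, flat on the rubber mat with the block up and let go, then take it by the port block and lower it onto the pump so that both dowels enter their holes. Press it down with moderate force against the bearing block, which stands a little proud on its seal, until it sits fully home, flush on the joint face with its outline over the pump's. Do not drop or slam it, and leave the other two plates standing in the rack.

Things in the scene. Friction and masses are not known exactly. Their poses are not given: they have to be found in the camera images.
- cover: Aluminium gear pump cover, 0.3-0.6 kg: 12 mm plate, 120 x 90 mm, rounded corners, a round ear (radius 14.5 mm) on each short end, a port block on the outer face; the only plate with ears and block. Origin: centre of the flat joint face. Own x: along the 120 mm; y: across the 90 mm; z: from the joint face through the plate to the block. Centre of mass about own (0, 0, 11) mm
- cover_top_edge (a point): Middle of the cover's long straight edge that is uppermost in the rack, at own (0, 45, 6) mm, mid-thickness. The edge is straight for 44 mm to either side and clear of the block for 25 mm down. At the start the cover stands on its other long edge: own y up, this edge 104 mm above the bench, the block facing right (own z within 0.2 rad of world -y)
- cover_block (a point): Centre of the top face of the cover's port block, own (0, 0, 42) mm. The block has flat sides: 38 mm along own x, 40 mm along own y, rising 30 mm from the plate (own z = 12 to 42 mm)
- cover_hole_a (a point): Centre of dowel hole A at the joint face, own (70, 26, 0) mm of the cover. Through hole, 11 mm diameter
- cover_hole_b (a point): Centre of dowel hole B at the joint face, own (-70, -4, 0) mm of the cover. Through hole, 11 mm diameter
- pump: Open gear pump body, fixed on the bench, with a figure-eight bronze bearing block in its upper face; its outline with two ears is the cover's, over a 150 x 116 x 12 mm foot. Origin: under its centre at bench height; z up; own x within 0.4 rad of world x. With the cover fitted, the cover's x, y, z axes match the pump's, and its joint face lies on the pump's, 48 mm above the bench
- pump_dowel_a (a point): Root of dowel A on the pump's joint face, own (70, 26, 48) mm of the pump. Fixed steel pin of 10 mm diameter, 10 mm proud, with a 0.7 mm chamfer at the tip; belongs in hole A
- pump_dowel_b (a point): Root of dowel B on the pump's joint face, own (-70, -4, 48) mm of the pump. Same pin as A; belongs in hole B
- bearing_block (a joint): How far (m) the bronze figure-eight bearing block, 84 x 45 mm with two shaft bores, stands proud of the pump's joint face: 0.0038 to 0.005 at the start, 0 when flush. Its seal holds it: it does not sink under the cover's weight, needs some 15 to 20 N straight down in all (cover's weight included), does not spring back. The fitted cover presses it flush
- mat: Flat black rubber mat, 200 x 220 x 3 mm (x by y), fixed on the bench between the rack and the pump. Origin: centre of its underside; its top is 3 mm above the bench
- rack: Peg rack, fixed: wooden board 120 x 200 x 14 mm (own x by y) with 8 mm steel pegs, tops 64 mm above the bench. Origin: centre of its underside. Three 12 mm plates stand across it at own y = -60, 0, +60 mm, each between pegs 13.6 mm apart at own x = -34 and +34 mm; which stands where varies. Own x within 0.2 rad of world x
- retainer_plate: Steel bearing retainer, 120 x 90 x 12 mm, with a 54 mm round opening, standing in the rack; it stays there. Origin: centre of its left face
- blank_plate: Plain aluminium blanking plate, 110 x 90 x 12 mm, standing in the rack; it stays there. Origin: centre of its left face
Things that resemble listed ones, but are neither listed nor needed, are in the scene too. What is shaped like the pump but yellow is not meant.

How it is judged (in metres and radians):
On the way:
1. the cover lies flat on the rubber mat, block up, and has been let go (contact force between cover and mat above 0.5 N and angle between cover's own z axis and vertical below 0.06 rad and height (world z) of cover_block above 0.035 m and contact force between the fingers and cover below 0.1 N), for 0.2 s.
At the end, for the whole second after the job is handed in: The cover lies fully home on the pump, block up: each dowel hole, at the joint face, is within 2 mm of the root of its own dowel (height included), the cover is level within 0.03 rad, at rest and let go (distance between cover_hole_a and pump_dowel_a below 0.002 m and distance between cover_hole_b and pump_dowel_b below 0.002 m and angle between cover's own z axis and vertical below 0.03 rad and linear speed of cover below 0.01 m/s and contact force between the fingers and cover below 0.1 N); the robot touches nothing.
It fails at once if one of the other two plates was shifted more than 30 mm (distance of any of retainer_plate, blank_plate from where it was at the start of the episode above 0.03 m).
It fails at once if the cover was forced or slammed against the pump (over 80 N) (contact force between cover and pump above 80 N).
It fails at once if the cover was dropped or slammed on the mat (over 60 N) (contact force between cover and mat above 60 N).
It also fails if it takes over 58 s, if anything falls off the work surface, if the arm or the gripper's body presses on something with over 40 N, if the wrist force passes 120 N, or if a joint passes its speed limit or range.

## Robot

A 6-joint arm with a two-finger parallel gripper is mounted at the origin on a cart in front of the work surface, level with it; the furniture and walls round the work are solid. World frame = base frame: x ahead of the robot, y to its left, z up, the work surface at z = 0. Lengths are in mm, angles in rad, forces in N, time in s.
With the tool pointing down it reaches from about 275 to 1000 mm from the base axis. Payload 8.4 kg.
Tool frame: the origin (TCP) lies at the very end of the fingers, on their centre line; the grasp point (between the pads) lies 19 mm behind it; z points along the fingers, y is the line along which they close (so a half turn about z gives the same grasp; the last joint's range is limited). The gripper opens to 85 mm and grips with 20 to 120 N. Pads are 22 mm wide; open, the fingers measure 114 mm over their backs; the gripper's body (76 mm by 85 mm) begins 54 mm behind the grasp point. The pads swing forward as they close: fully open they stand 13 mm farther back than shut.
Start: joints at [-1.254, 0.353, 1.633, -0, 1.155, -0.002], TCP at [195.891, -593.511, 231.281] pointing down, gripper open.
Joint ranges: [-2.63, 2.63], [-0.92, 2.1], [0.06, 2.66], [-1.3, 4.44], [0, 2.69], [-3.02, 3.02]. Speed limits (rad/s): [2.22, 2.22, 2.79, 3.14, 3.14, 3.14].

## Interface

Orientations are given as [roll, pitch, yaw] about the fixed x, y, z axes, in that order (R = Rz(yaw) Ry(pitch) Rx(roll)).
In Python, from rig import sensors, grab_frame, camera_params, order gives the robot as it stands. The module is installed in compiled form; this text tells all that it offers.
- The arm moves only by the tool move_arm, never from a script. Its argument "motion" is a list of rows, each a list of 7 numbers: the turn, a rotation vector about the tool's x, y, z in rad, then the shift along the tool's x, y, z in m, then the finger opening in m, from 0 to 0.0854. A call has 1 to 8 rows; each row is the pose to reach, as a shift and turn from the pose commanded when the call began, along the tool's axes at that moment; what a row does not reach only later rows make up. A row lasts 1/8 s, in which the tool goes at most 62.5 mm and 10.7 degrees, less where a joint would pass 70% of its speed; a pose out of reach is approached as far as the arm can. A call with a gripper value outside its range is refused whole. The fingers move at their own pace and stop on an object; "grip_force" is the grip in N (left out, the last holds). Time passes only in rows, so rows that repeat a pose let the fingers close. It gives the time, the measured TCP pose, the force, the opening and the grip force at its end, in the units of the state.
- sensors.sense(): the state, without advancing time (a new reading comes with each control period).
- grab_frame(name): name is "scene" or "top" or "wrist"; returns (picture, depth): 420x560x3 uint8, red, green, blue; 420x560 float32, mm along the optical axis (not along the pixel's ray), 0 where there is no reading.
- camera_params(name): a dict with "camera_matrix" (3x3 intrinsics, pixels), "k1" (the pictures are not rectified: a ray, as slopes to the right and down, at radius r is drawn at 1 + k1 r^2 times it, then the intrinsics apply), "world_from_camera" (4x4, takes a point from camera to world coordinates). Camera axes: x right, y down, z forward; pixel columns grow to the right and rows downward; lengths in mm; the calibration is good to about 2 mm. A picture is of the moment at which its call begins: read the wrist's pose just before it. camera_params takes no time and is no camera call; for the wrist camera it gives the pose at the moment of the call.
- order.sign_off(): hands the job in; it is judged then, once.
The state is a dict: "clock": time; "qpos": joint angles; "qvel": joint speeds; "joint_efforts": joint torques, N m; "eef_pos": TCP position; "tcp_rot": TCP orientation; "contact_force": force on the tool from outside, world axes, zero at the start; "wrist_torque": the same for the moment, N m; "opening": opening from 0.0 (shut) to 1.0 (fully open); "grasp_force": force on a finger pad.
Only numpy, scipy, OpenCV 4.12 (cv2) and the standard library are available. Lean on these libraries where they do the work, as an engineer would, in place of code of your own. Each camera call takes 0.05 s, during which the arm holds its last target. There are 200 camera calls.

## Working session

There is one attempt and no reset: what is moved stays moved. The work goes in short steps, Python scripts to look and compute and a tool call to move; the robot and the scene stay as the last step left them, time stands still between calls to the robot, and variables do not carry over. Pictures are saved under pics/ and viewed, at most 10 in all, crops included, and the job is handed in when it is done.

Besides the shell and the picture viewer there is one more tool, called after "Request:" in YAML: its name, and indented under it one key for each argument. move_arm: Moves the arm, as the interface text tells. Its arguments: {"type":"object","properties":{"motion":{"type":"array","items":{"type":"array","items":{"type":"number"}}},"grip_force":{"type":"number"}},"required":["motion"]}

```bash
mkdir -p pics
cat > h.py <<'E'
import numpy as np,cv2
from rig import sensors,grab_frame,camera_params
def cam(n):
    p=camera_params(n);return np.array(p["camera_matrix"]),p["k1"],np.array(p["world_from_camera"])
def rays(n,uv,P=None):
    K,k1,T=P or cam(n);uv=np.asarray(uv,float).reshape(-1,1,2)
    s=cv2.undistortPoints(uv,K,np.array([k1,0,0,0.])).reshape(-1,2)
    return s,T
def onplane(n,uv,z,P=None):
    s,T=rays(n,uv,P);d=np.c_[s,np.ones(len(s))]@T[:3,:3].T;o=T[:3,3]
    return o+d*((z-o[2])/d[:,2])[:,None]
def cloud(n,depth,P=None):
    h,w=depth.shape;v,u=np.mgrid[:h,:w]
    s,T=rays(n,np.stack([u,v],-1).reshape(-1,2),P)
    X=np.c_[s,np.ones(len(s))]*depth.reshape(-1,1)
    return (X@T[:3,:3].T+T[:3,3]).reshape(h,w,3)
E
python3 - <<'E'
from h import *
print(sensors.sense())
ims=[]
for n in("scene","top"):
    P=cam(n);im,d=grab_frame(n);np.savez(f"{n}.npz",im=im,d=d,K=P[0],k1=P[1],T=P[2]);print(n,P[2][:3].round(2).tolist(),P[0][0,0],(d>0).mean())
    cv2.imwrite(f"pics/{n}0.png",im[:,:,::-1])
E
```

```text
{'clock': 0.0, 'qpos': array([-1.25441608e+00,  3.53656031e-01,  1.63414150e+00,  1.84240678e-05,
        1.15517858e+00, -2.37344538e-03]), 'qvel': array([ 0.00073866, -0.00121927,  0.00028567,  0.00029321,  0.00131865,
       -0.00016967]), 'joint_efforts': array([-2.05852535e-03, -6.05252981e+01, -3.42082965e+01, -4.60428453e-05,
        9.14957636e-03, -1.35138919e-05]), 'eef_pos': array([ 195.73840473, -593.05947576,  230.5535985 ]), 'tcp_rot': array([-3.14020924e+00, -2.01287802e-05,  3.18746228e-01]), 'contact_force': array([-0.28385757,  0.58330425,  0.29390381]), 'wrist_torque': array([ 0.03009481, -0.02199236,  0.01328005]), 'grasp_force': 0.0, 'opening': 1.0001225114151913}
scene [[-0.54, -0.65, 0.53, -295.41], [-0.84, 0.42, -0.34, 534.0], [-0.0, -0.63, -0.78, 1303.9]] 486.549344219737 0.9959736394557823
top [[0.03, -1.0, 0.07, 413.88], [-1.0, -0.03, -0.01, 23.67], [0.01, -0.07, -1.0, 1612.13]] 490.0603997372876 0.9959523809523809
```

View pics/scene0.png

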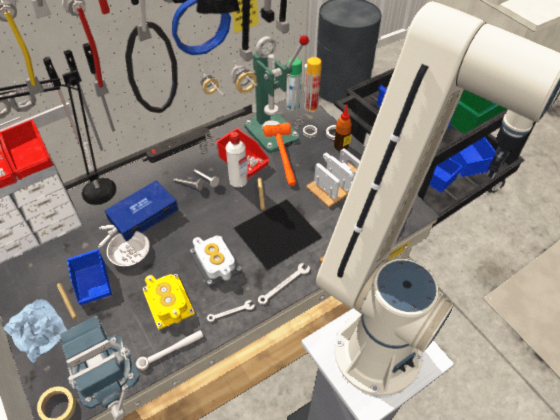

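View pics/top0.png

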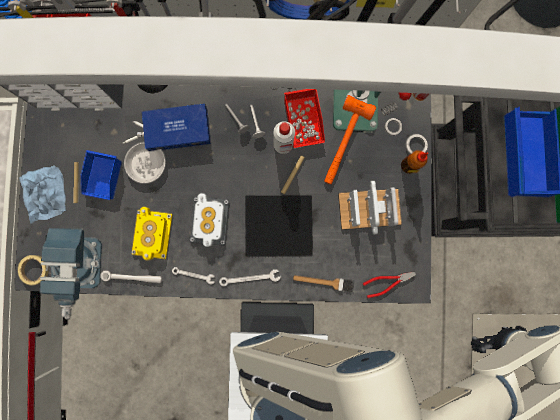

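The scene view shows the rack (335,180), mat (278,233), white pump (213,258), and yellow look-alike (167,298). In the top view they are the rack (371,208), mat (279,225), white pump (209,220), and yellow (151,233). Of the three plates in the rack (352, 374, 398 at row ~207), I expect the middle one, since it is the longest. I'll confirm it in a crop.

Run:
```python
from h import *
z=np.load("top.npz");im,d=z["im"],z["d"];C=cloud("top",d,(z["K"],float(z["k1"]),z["T"]))
a=cv2.resize(im[165:250,325:420],None,fx=4,fy=4,interpolation=cv2.INTER_CUBIC);b=cv2.resize(im[180:265,165:250],None,fx=4,fy=4,interpolation=cv2.INTER_CUBIC)
cv2.imwrite("pics/crop1.png",np.hstack([a,b])[:,:,::-1])
# rack plates
R=C[165:250,325:420].reshape(-1,3)
m=R[(R[:,2]>85)];lab=None
print("tall",len(m),m.min(0).round(),m.max(0).round())
for lo in range(-420,-180,10):
    k=m[(m[:,1]>=lo)&(m[:,1]<lo+10)]
    if len(k):print(lo,len(k),k.mean(0).round(1),k[:,0].min().round(),k[:,0].max().round())
for r in ((165,250,325,420),):
    k=R[(R[:,2]>8)&(R[:,2]<20)];print("board",cv2.minAreaRect(k[:,:2].astype(np.float32)),k[:,2].mean())
Q=C[180:265,180:238].reshape(-1,3)
k=Q[(Q[:,2]>42)&(Q[:,2]<70)];print("pump",len(k),cv2.minAreaRect(k[:,:2].astype(np.float32)),np.percentile(k[:,2],[10,50,90]))
k=Q[(Q[:,2]>8)&(Q[:,2]<20)];print("foot",len(k),cv2.minAreaRect(k[:,:2].astype(np.float32)))
g=cv2.cvtColor(im,cv2.COLOR_RGB2GRAY);mm=((g<22)).astype(np.uint8);mm[:, :235]=0;mm[:,325:]=0;mm[:180]=0;mm[270:]=0
v,u=np.nonzero(cv2.morphologyEx(mm,cv2.MORPH_OPEN,np.ones((5,5))));print("mat",cv2.minAreaRect(C[v,u,:2].astype(np.float32)),np.median(C[v,u,2]))
```

```text
tall 672 [ 414. -432.   85.] [ 704.   24. 1612.]
-420 16 [ 694.9 -414.7  113.3] 693.0 698.0
-410 13 [ 698.5 -405.5  102.1] 693.0 703.0
-400 1 [ 703.7 -398.3   85.3] 704.0 704.0
-370 1 [ 513.1 -360.2  100.1] 513.0 513.0
-360 62 [ 547.1 -354.1  103.5] 510.0 623.0
-350 118 [ 572.5 -346.   100.8] 510.0 630.0
-340 19 [ 614.8 -338.8   98.5] 589.0 629.0
-310 8 [ 519.  -302.2   98.9] 509.0 543.0
-300 93 [ 551.9 -294.2  101.5] 505.0 634.0
-290 113 [ 592.9 -285.7  100.3] 523.0 647.0
-280 12 [ 632.1 -278.6   94.8] 617.0 646.0
-250 2 [ 514.4 -240.2  100.7] 510.0 519.0
-240 75 [ 544.5 -234.3  102.4] 506.0 610.0
-230 91 [ 575.6 -226.   101.1] 516.0 616.0
-220 3 [ 612.5 -219.    99.1] 609.0 615.0
board ((574.194580078125, -300.7654724121094), (279.4052429199219, 317.4941711425781), 1.4988386631011963) 13.846276803582189
pump 1068 ((512.82080078125, 237.713623046875), (91.62670135498047, 168.40792846679688), 86.26229095458984) [44.2657179  48.79460184 54.56871111]
foot 409 ((510.75714111328125, 239.56222534179688), (269.03216552734375, 185.32986450195312), 2.870878219604492)
mat ((0.0, 0.0), (0.0, 0.0), 0.0) nan
  return _methods._mean(a, axis=axis, dtype=dtype,
  ret = ret.dtype.type(ret / rcount)
```

View pics/crop1.png

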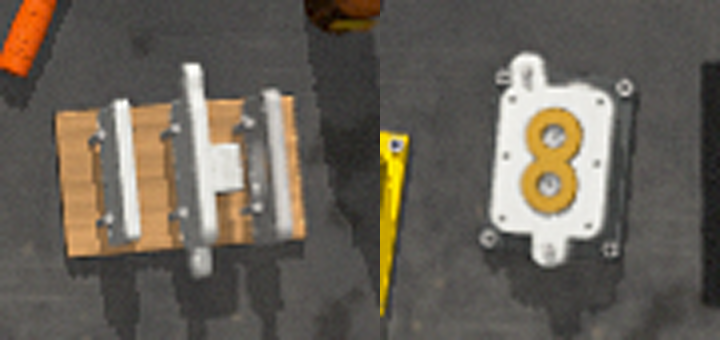

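The enlarged crop shows plain plate (120,170), middle plate (195,165) with ears and a block on its right (228,165), and a plate with an opening (275,165). The middle one fits as the cover. The white pump with bronze figure-eight is at (550,165) in the crop, with ear A ahead and to the left. Next I move over the rack for a wrist view.

Request:
move_arm:
  motion:
    - [0, 0, 0.16, 0.4545, -0.168, -0.1, 0.085]
    - [0, 0, 0.16, 0.4545, -0.168, -0.1, 0.085]
    - [0, 0, 0.16, 0.4545, -0.168, -0.1, 0.085]
    - [0, 0, 0.16, 0.4545, -0.168, -0.1, 0.085]
    - [0, 0, 0.16, 0.4545, -0.168, -0.1, 0.085]
    - [0, 0, 0.16, 0.4545, -0.168, -0.1, 0.085]
    - [0, 0, 0.16, 0.4545, -0.168, -0.1, 0.085]
    - [0, 0, 0.16, 0.4545, -0.168, -0.1, 0.085]

```text
clock: 1.1
eef_pos: [576.2, -289.8, 331.4]
tcp_rot: [-3.141, 0.0, 0.159]
contact_force: [0.8, -0.5, 0.5]
opening: 0.997
grasp_force: 0.0
```

```bash
cat > wr.py <<'E'
import sys;from h import *
n=sys.argv[1];s=sensors.sense();print(s["clock"],s["eef_pos"].round(2),s["tcp_rot"].round(4),np.abs(s["qvel"]).max().round(4),s["qpos"].round(3))
P=cam("wrist");im,d=grab_frame("wrist");np.savez(f"{n}.npz",im=im,d=d,K=P[0],k1=P[1],T=P[2]);print(P[2][:3].round(3).tolist())
cv2.imwrite(f"pics/{n}.png",im[:,:,::-1])
E
python3 wr.py w1
```

```text
1.1 [ 576.2  -289.82  331.44] [-3.1414e+00  3.0000e-04  1.5930e-01] 0.6467 [-0.468  0.311  1.47  -0.     1.36   0.943]
[[0.158, -0.935, -0.318, 656.275], [-0.987, -0.15, -0.051, -276.848], [0.0, 0.322, -0.947, 473.82]]
```

View pics/w1.png

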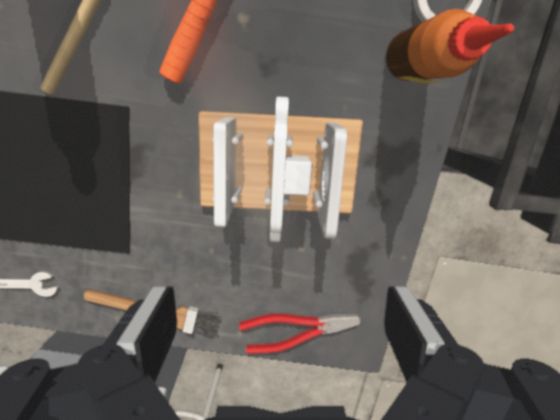

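The wrist view shows the cover's top edge running (281,100)–(277,235), with the block at (298,175). The plain plate is at left (225,170) and the ringed plate at right (335,180).

```bash
python3 wr.py w2
python3 - <<'E'
from h import *
z=np.load("w2.npz");im,d=z["im"],z["d"];P=(z["K"],float(z["k1"]),z["T"]);C=cloud("wrist",d,P)
S=np.zeros(d.shape,bool);S[80:260,200:360]=1
m=S&(C[...,2]>96)&(C[...,2]<112)
n,l,st,_=cv2.connectedComponentsWithStats(m.astype(np.uint8))
for i in range(1,n):
    if st[i,4]<100:continue
    k=C[l==i];vx,vy,x0,y0=cv2.fitLine(k[:,:2].astype(np.float32),cv2.DIST_HUBER,0,.01,.01).ravel();print(st[i],k.mean(0).round(1),np.percentile(k[:,2],[5,50,95]).round(1),"ang",np.arctan(vy/vx).round(3),cv2.minAreaRect(k[:,:2].astype(np.float32)))
# block top-side
k=C[S&(C[...,2]>75)&(C[...,2]<90)];print(k.mean(0))
# colour based: bright, ray to z=104
hsv=cv2.cvtColor(im,cv2.COLOR_RGB2HSV);g=(hsv[...,1]<40)&(hsv[...,2]>185)
for r in range(115,216,20):
    row=np.nonzero(g[r,262:300])[0]+262;print(r,row.min(),row.max(),onplane("wrist",[[row.min(),r],[row.max(),r]],104,P).round(1).tolist(),hsv[r,262:296,2].tolist())
E
```

```text
1.15 [ 581.27 -285.85  332.83] [-3.1404 -0.0048  0.1615] 0.1205 [-0.461  0.313  1.465  0.004  1.36   0.947]
[[0.161, -0.936, -0.313, 660.617], [-0.987, -0.153, -0.05, -272.954], [-0.001, 0.317, -0.948, 475.627]]
[ 274  108   18  130 1464] [ 581.3 -287.4  102.3] [ 97.  103.3 104.8] ang 0.107 ((577.8804321289062, -287.76434326171875), (137.40402221679688, 11.969764709472656), 6.142487525939941)
[ 218  128   13  104 1285] [ 565.8 -229.   103.3] [100.4 103.5 104.9] ang 0.111 ((562.2769775390625, -229.01043701171875), (109.96898651123047, 12.342569351196289), 6.035916328430176)
[ 327  135   23  109 1355] [ 574.8 -347.7  103. ] [ 98.4 103.4 104.8] ang 0.105 ((570.8352661132812, -348.6396789550781), (118.54430389404297, 12.329988479614258), 6.184584140777588)
[ 571.22734827 -303.60158842   79.98755698]
115 279 291 [[638.8, -274.9, 104.0], [640.7, -286.4, 104.0]] [108, 108, 108, 106, 105, 106, 106, 105, 105, 106, 103, 104, 104, 103, 103, 110, 139, 196, 235, 244, 245, 245, 246, 246, 246, 246, 246, 245, 240, 209, 141, 103, 96, 96]
135 278 290 [[619.7, -277.0, 104.0], [621.6, -288.7, 104.0]] [2
[... 396 characters left out ...]
218]
175 276 299 [[579.6, -281.4, 104.0], [583.3, -304.6, 104.0]] [213, 212, 213, 213, 212, 213, 212, 209, 196, 175, 162, 160, 162, 176, 206, 230, 238, 240, 239, 239, 240, 241, 240, 239, 236, 229, 229, 236, 240, 241, 241, 241, 241, 242]
195 275 299 [[558.4, -283.7, 104.0], [562.4, -308.4, 104.0]] [221, 222, 221, 222, 221, 217, 205, 189, 181, 179, 175, 172, 180, 211, 230, 237, 239, 238, 238, 239, 239, 240, 239, 237, 233, 233, 236, 236, 237, 238, 238, 239, 240, 240]
215 274 285 [[536.5, -286.1, 104.0], [538.4, -297.6, 104.0]] [114, 116, 116, 117, 118, 117, 116, 116, 114, 114, 120, 144, 189, 224, 235, 236, 235, 236, 237, 238, 238, 236, 229, 197, 145, 118, 113, 115, 122, 123, 121, 118, 115, 117]
```

Request:
move_arm:
  motion:
    - [0, 0, 0.052, -0.0075, -0.004, 0.05, 0.036]
    - [0, 0, 0.052, -0.0075, -0.004, 0.1, 0.036]
    - [0, 0, 0.052, -0.0075, -0.004, 0.15, 0.036]
    - [0, 0, 0.052, -0.0075, -0.004, 0.181, 0.036]
    - [0, 0, 0.052, -0.0075, -0.004, 0.181, 0.036]
    - [0, 0, 0.052, -0.0075, -0.004, 0.181, 0.036]
    - [0, 0, 0.052, -0.0075, -0.004, 0.181, 0.036]

```text
clock: 2.08
eef_pos: [567.7, -289.4, 152.2]
tcp_rot: [3.14, -0.002, 0.107]
contact_force: [0.3, 0.7, -0.2]
opening: 0.422
grasp_force: 0.0
```

```bash
python3 wr.py w3
python3 - <<'E'
from h import *
z=np.load("w3.npz");im,d=z["im"],z["d"];P=(z["K"],float(z["k1"]),z["T"]);C=cloud("wrist",d,P)
m=(C[...,2]>99.5)&(C[...,2]<108)&(np.abs(C[...,0]-570)<90)&(np.abs(C[...,1]+289)<25)&(np.abs(C[...,0]-567)<100)
k=C[m];n,l,st,_=cv2.connectedComponentsWithStats(m.astype(np.uint8))
for i in range(1,n):
    if st[i,4]<200:continue
    k=C[l==i];vx,vy,x0,y0=cv2.fitLine(k[:,:2].astype(np.float32),cv2.DIST_HUBER,0,.01,.01).ravel();print(st[i],k.mean(0).round(1),"ang",np.arctan(vy/vx).round(3),cv2.minAreaRect(k[:,:2].astype(np.float32)),np.median(k[:,2]))
E
```

```text
2.075 [ 567.66 -289.41  152.17] [ 3.140e+00 -2.300e-03  1.067e-01] 0.0045 [-0.474  0.45   1.677 -0.     1.012  0.99 ]
[[0.106, -0.942, -0.318, 647.916], [-0.994, -0.1, -0.036, -280.549], [0.002, 0.32, -0.948, 294.753]]
[ 268  145   23  180 3774] [ 571.7 -288.3  103.5] ang 0.105 ((566.0997314453125, -288.8731689453125), (110.30164337158203, 12.062063217163086), 6.140512943267822) 103.65534114450881
```

View pics/w3.png

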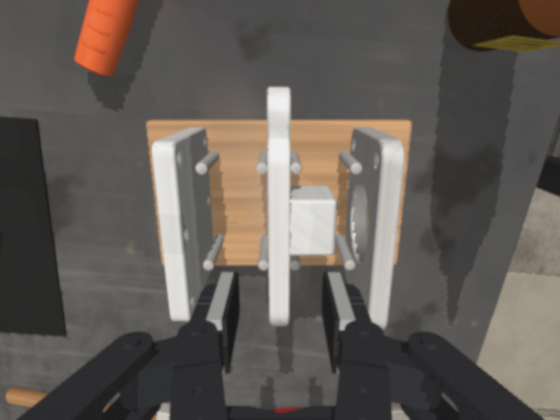

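The view shows the cover edge (279,140–320) centred between the fingers (220 and 340), clear of both neighbours. I descend and grip.

Request:
move_arm:
  motion:
    - [0, 0, 0, 0, 0, 0.03, 0.036]
    - [0, 0, 0, 0, 0, 0.05, 0.036]
    - [0, 0, 0, 0, 0, 0.064, 0.036]
    - [0, 0, 0, 0, 0, 0.064, 0.036]
    - [0, 0, 0, 0, 0, 0.064, 0.008]
    - [0, 0, 0, 0, 0, 0.064, 0.004]
    - [0, 0, 0, 0, 0, 0.064, 0.004]
    - [0, 0, 0, 0, 0, 0.064, 0.004]
  grip_force: 60

```text
clock: 3.12
eef_pos: [567.5, -289.0, 87.3]
tcp_rot: [3.141, -0.001, 0.107]
contact_force: [0.3, 0.6, 6.1]
opening: 0.122
grasp_force: 60.4
```

Request:
move_arm:
  motion:
    - [0, 0, 0, 0, 0, 0, 0.004]
    - [0, 0, 0, 0, 0, -0.01, 0.004]
    - [0, 0, 0, 0, 0, -0.03, 0.004]
    - [0, 0, 0, 0, 0, -0.06, 0.004]
    - [0, 0, 0, 0, 0, -0.09, 0.004]
    - [0, 0, 0, 0, 0, -0.12, 0.004]
    - [0, 0, 0, 0, 0, -0.14, 0.004]
    - [0, 0, 0, 0, 0, -0.14, 0.004]

```text
clock: 4.12
eef_pos: [567.7, -289.2, 228.9]
tcp_rot: [3.139, -0.003, 0.107]
contact_force: [-0.3, 0.3, -5.9]
opening: 0.127
grasp_force: 59.0
```

Run:
```python
from h import *
s=sensors.sense();print(s)
P=cam("top");im,d=grab_frame("top");C=cloud("top",d,P)
g=im.max(2)<45;g[:,:235]=0;g[:,325:]=0;g[:180]=0;g[270:]=0
g=cv2.morphologyEx(g.astype(np.uint8),cv2.MORPH_OPEN,np.ones((5,5)));n,l,st,c=cv2.connectedComponentsWithStats(g);i=1+st[1:,4].argmax() if n>1 else 0;print(n,st[i])
v,u=np.nonzero(l==i);X=onplane("top",np.c_[u,v],3,P);print(cv2.minAreaRect(X[:,:2].astype(np.float32)))
print(im[225,270:325,:].max(1))
cv2.imwrite("pics/top2.png",cv2.resize(im[150:280,220:430],None,fx=3,fy=3)[:,:,::-1])
```

```text
{'clock': 4.125, 'qpos': array([-4.73542999e-01,  3.71698877e-01,  1.61145648e+00, -3.95263420e-07,
        1.15455453e+00,  9.90486464e-01]), 'qvel': array([-0.00197622,  0.03428827,  0.03962236, -0.0005438 , -0.02353937,
        0.00035299]), 'joint_efforts': array([-5.50613113e-03, -6.63994932e+01, -3.71374691e+01, -1.23575830e-02,
        3.74782970e-01,  2.92117838e-04]), 'eef_pos': array([ 567.663402  , -289.20307618,  228.91010019]), 'tcp_rot': array([ 3.13946349, -0.00324693,  0.10677048]), 'contact_force': array([-0.282877  ,  0.25363056, -5.91713212]), 'wrist_torque': array([-0.00137589,  0.0142546 , -0.0105465 ]), 'grasp_force': 59.04421269893646, 'opening': 0.12704078686797665}
2 [ 246  195   67   61 3987]
((505.44976806640625, 7.022186279296875), (197.93048095703125, 217.659423828125), 1.6994906663894653)
[26 31 22 35 31 28 27 25 25 32 34 30 33 25 28 25 21 32 28 20 32 24 21 24
 20 26 19 13 22 16 19 26 29 34 29 29 25 33 32 26 29 34 47 70 76 75 75 75
 74 73 78 73 77 75 77]
```

View pics/top2.png

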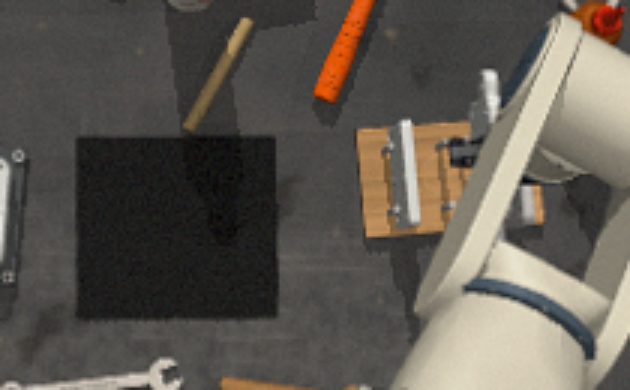

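The top view shows the cover held in the air over the rack (485,95 in the crop). The plain plate still stands (405,170). The mat spans (77–277, 137–318) in the crop, centre ≈ (505, 7).

```bash
cat > plan.py <<'E'
from h import *
from scipy.spatial.transform import Rotation as R
def rel(p,Rt,p0=None,R0=None):
    s=sensors.sense();p0=s["eef_pos"] if p0 is None else p0;R0=R.from_euler("xyz",s["tcp_rot"]) if R0 is None else R0
    return np.r_[(R0.inv()*Rt).as_rotvec(),R0.inv().apply(np.array(p)-p0)/1000].round(4).tolist()
def tilt(yaw,tau):return R.from_euler("z",yaw)*R.from_euler("x",-(np.pi/2-tau))*R.from_euler("x",np.pi)
def place(c,yaw,tau,dz=0,g=17):
    y=np.array([-np.sin(yaw),np.cos(yaw),0]);z=np.array([0,0,1.])
    E=np.array([c[0],c[1],3])-45*y
    return E+(90-g)*(np.cos(tau)*y+np.sin(tau)*z)+6*(np.cos(tau)*z-np.sin(tau)*y)+dz*z
E
python3 - <<'E'
from plan import *
y,t=.35,np.radians(25)
for dz in(120,30,5):
    p=place((505,-35),y,t,dz);print(dz,p.round(1),rel(p,tilt(y,t)))
E
```

```text
120 [498.6 -17.5 159.3] [-1.1277, 0.1369, -0.2171, -0.0391, -0.2771, 0.0677]
30 [498.6 -17.5  69.3] [-1.1277, 0.1369, -0.2171, -0.0392, -0.2772, 0.1577]
5 [498.6 -17.5  44.3] [-1.1277, 0.1369, -0.2171, -0.0392, -0.2772, 0.1827]
```

Request:
move_arm:
  motion:
    - [-0.15, 0.02, -0.03, -0.005, -0.03, 0, 0.004]
    - [-0.3, 0.04, -0.06, -0.01, -0.08, 0, 0.004]
    - [-0.46, 0.055, -0.09, -0.016, -0.13, 0, 0.004]
    - [-0.62, 0.075, -0.12, -0.022, -0.18, 0.01, 0.004]
    - [-0.78, 0.095, -0.15, -0.028, -0.22, 0.03, 0.004]
    - [-0.93, 0.113, -0.18, -0.034, -0.25, 0.05, 0.004]
    - [-1.06, 0.128, -0.205, -0.039, -0.277, 0.067, 0.004]
    - [-1.128, 0.137, -0.217, -0.039, -0.277, 0.067, 0.004]

```text
clock: 5.18
eef_pos: [497.5, -14.9, 156.2]
tcp_rot: [2.007, 0.005, 0.356]
contact_force: [0.6, -0.2, -4.9]
opening: 0.123
grasp_force: 60.2
```

Run:
```python
from plan import *
s=sensors.sense();print(s)
y,t=.35,np.radians(25);print(tilt(y,t).as_euler("xyz"))
for dz in(120,30,5):print(rel(place((505,-35),y,t,dz),tilt(y,t)))
```

```text
{'clock': 5.175, 'qpos': array([ 0.61360754,  0.5787259 ,  2.10193369, -1.14526337,  1.29305801,
        2.67230786]), 'qvel': array([ 0.13134559,  0.29936135,  0.0105387 , -0.28444877,  0.37207655,
        0.33417284]), 'joint_efforts': array([  1.54586043, -55.67213416, -12.30941087,  -2.55440466,
         5.54707557,   0.11237899]), 'eef_pos': array([497.48710804, -14.93750058, 156.1894914 ]), 'tcp_rot': array([2.00660847, 0.00544016, 0.35550898]), 'contact_force': array([ 0.5573039 , -0.22974284, -4.85914553]), 'wrist_torque': array([ 1.22841404,  0.45773088, -0.01669748]), 'grasp_force': 60.194374369310914, 'opening': 0.12295288674313799}
[2.00712864e+00 2.22044605e-16 3.50000000e-01]
[0.0005, -0.0027, 0.0073, 0.0001, 0.004, 0.0012]
[0.0005, -0.0027, 0.0073, 0.0006, -0.0776, 0.0392]
[0.0005, -0.0027, 0.0073, 0.0008, -0.1003, 0.0498]
```

Request:
move_arm:
  motion:
    - [0, 0, 0, 0, -0.027, 0.0127, 0.004]
    - [0, 0, 0, 0, -0.054, 0.0254, 0.004]
    - [0, 0, 0, 0, -0.077, 0.0359, 0.004]
    - [0, 0, 0, 0, -0.091, 0.0423, 0.004]
    - [0, 0, 0, 0, -0.098, 0.0457, 0.004]
    - [0, 0, 0, 0, -0.1025, 0.0478, 0.004]
    - [0, 0, 0, 0, -0.1025, 0.0478, 0.004]

```text
clock: 6.05
eef_pos: [498.5, -17.4, 46.4]
tcp_rot: [2.008, 0.001, 0.35]
contact_force: [-1.1, 0.4, -4.7]
opening: 0.125
grasp_force: 60.3
```

Run:
```python
from plan import *
s=sensors.sense();print(s["eef_pos"],s["tcp_rot"],s["qpos"].round(3),s["contact_force"],s["wrist_torque"])
im,d=grab_frame("scene");cv2.imwrite("pics/s2.png",cv2.resize(im[170:330,150:390],None,fx=3.2,fy=3.2)[:,:,::-1])
```

```text
[498.53195357 -17.37230726  46.37105215] [2.00800475e+00 5.11740075e-04 3.49963089e-01] [ 0.607  0.812  2.078 -1.212  1.21   2.881] [-1.07312904  0.38312108 -4.73589553] [1.25721765 0.4862953  0.02985891]
```

View pics/s2.png

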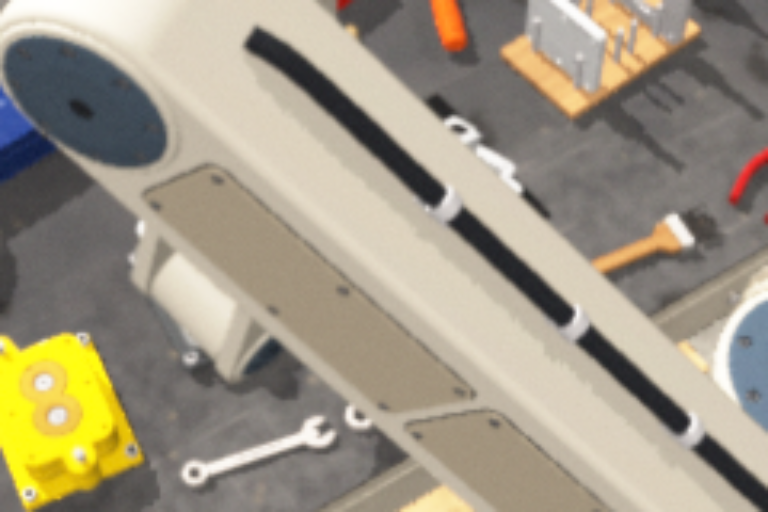

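The crop shows the arm hiding the cover; the wrist (200,330) is close to the pump, and the forces are normal. I'll touch down slowly by force.

Request:
move_arm:
  motion:
    - [0, 0, 0, 0, -0.0027, 0.0013, 0.004]
    - [0, 0, 0, 0, -0.0045, 0.0021, 0.004]
    - [0, 0, 0, 0, -0.0054, 0.0025, 0.004]
    - [0, 0, 0, 0, -0.0063, 0.003, 0.004]
    - [0, 0, 0, 0, -0.0063, 0.003, 0.004]

```text
clock: 6.72
eef_pos: [498.4, -17.5, 39.5]
tcp_rot: [2.007, 0.001, 0.35]
contact_force: [-0.3, 1.5, -2.1]
opening: 0.122
grasp_force: 60.7
```

Request:
move_arm:
  motion:
    - [0, 0, 0, 0, 0, 0, 0.015]
    - [0, 0, 0, 0, 0, 0, 0.018]
    - [0, 0, 0, 0, 0, 0, 0.022]
    - [0, 0, 0, 0, 0, 0, 0.022]
    - [0, 0, 0, 0, 0, 0, 0.022]
  grip_force: 20

```text
clock: 7.35
eef_pos: [498.4, -17.6, 39.2]
tcp_rot: [2.008, 0.001, 0.35]
contact_force: [0.7, -0.5, -2.4]
opening: 0.255
grasp_force: 1.0
```

Request:
move_arm:
  motion:
    - [0, 0, 0, 0, 0, -0.0045, 0.024]
    - [0, 0, 0, 0, 0, -0.009, 0.026]
    - [0.05, 0, 0, 0, -0.0034, -0.0079, 0.026]
    - [0.1, 0, 0, 0, -0.0068, -0.0068, 0.026]
    - [0.15, 0, 0, 0, -0.0102, -0.0057, 0.026]
    - [0.2, 0, 0, 0, -0.0136, -0.0046, 0.026]
    - [0.25, 0, 0, 0, -0.017, -0.0035, 0.026]
    - [0.25, 0, 0, 0, -0.017, -0.0035, 0.026]

```text
clock: 8.35
eef_pos: [495.0, -7.7, 25.8]
tcp_rot: [2.258, -0.0, 0.349]
contact_force: [-1.9, 2.6, -1.8]
opening: 0.301
grasp_force: 1.4
```

```bash
python3 wr.py w4; python3 -c "
from h import *
s=sensors.sense();print(s['contact_force'],s['wrist_torque'],s['opening'],s['grasp_force'])"
```

```text
8.35 [494.97  -7.67  25.83] [ 2.2581e+00 -3.0000e-04  3.4940e-01] 0.0202 [ 0.535  0.697  2.112 -1.148  0.984  2.747]
[[0.218, -0.975, -0.052, 533.285], [-0.596, -0.091, -0.798, 124.084], [0.773, 0.204, -0.601, 116.128]]
[-0.77200372  1.47708504 -1.41236008] [0.78970058 0.28890371 0.04603848] 0.30876687635086025 1.3180765975266695
```

View pics/w4.png

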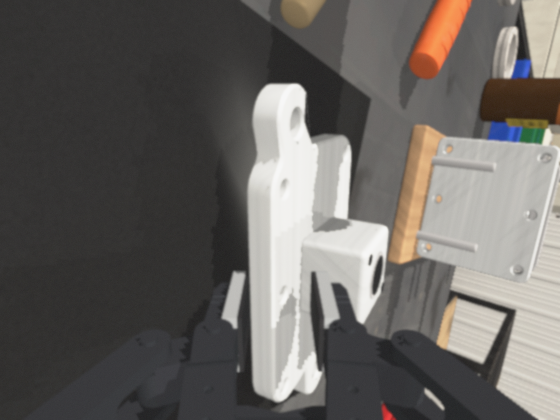

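The wrist view shows the plate (250–340, 90–390) resting on the lower finger (left) with the block (345,265) clear of the upper finger. I now slide the finger out.

Request:
move_arm:
  motion:
    - [0, 0, 0, 0, -0.0019, -0.0023, 0.026]
    - [0, 0, 0, 0, -0.0038, -0.0046, 0.026]
    - [0, 0, 0, 0, -0.0057, -0.0069, 0.026]
    - [0, 0, 0, 0, -0.0076, -0.0093, 0.026]
    - [0, 0, 0, 0, -0.0101, -0.0124, 0.026]
    - [0, 0, 0, 0, -0.0133, -0.0163, 0.026]
    - [0, 0, 0, 0, -0.0165, -0.0201, 0.026]

```text
clock: 9.28
eef_pos: [485.8, 17.0, 25.3]
tcp_rot: [2.258, 0.001, 0.35]
contact_force: [0.1, -0.6, 0.6]
opening: 0.302
grasp_force: 0.0
```

```bash
python3 wr.py w5
python3 - <<'E'
from h import *
s=sensors.sense();print(s['contact_force'],s['wrist_torque'],s['opening'],s['grasp_force'])
z=np.load("w5.npz");C=cloud("wrist",z["d"],(z["K"],float(z["k1"]),z["T"]))
k=C[(C[...,2]>10)&(C[...,2]<19)&(np.abs(C[...,0]-505)<110)&(C[...,1]<25)&(C[...,1]>-110)]
print(len(k),k.mean(0))
A=np.c_[k[:,:2],np.ones(len(k))];print(np.linalg.lstsq(A,k[:,2],rcond=None)[0],cv2.minAreaRect(k[:,:2].astype(np.float32)))
E
```

```text
9.275 [485.79  17.01  25.32] [2.2579e+00 8.0000e-04 3.5000e-01] 0.081 [ 0.589  0.701  2.1   -1.097  1.005  2.746]
[[0.219, -0.974, -0.052, 524.13], [-0.595, -0.091, -0.798, 148.818], [0.773, 0.205, -0.6, 115.479]]
[0.50291205 0.43567612 0.572099  ] [0.37493781 0.16807375 0.01885721] 0.3088622787387527 0.0
15260 [519.49648941  -8.89287156  14.51228936]
[ 7.19469141e-05 -1.62714570e-02  1.43302132e+01] ((519.6799926757812, -20.509971618652344), (198.2366180419922, 108.11429595947266), 13.853045463562012)
```

View pics/w5.png

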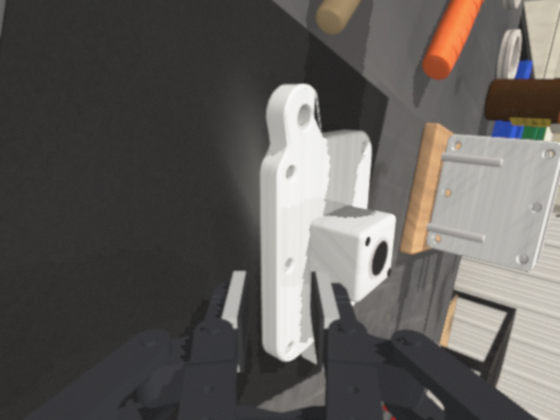

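The cover now lies flat on the mat (270–370, 90–355), with the fingers beyond its edge. I back off, turn the tool down, and view it.

Run:
```python
from plan import *
D=lambda y:R.from_euler("z",y)*R.from_euler("x",np.pi)
print(rel((475,10,250),D(.35)))
```

```text
[0.8835, 0.0005, 0.0005, -0.0129, 0.1758, -0.14]
```

Request:
move_arm:
  motion:
    - [0, 0, 0, 0, 0, -0.03, 0.026]
    - [0, 0, 0, 0, 0.02, -0.07, 0.026]
    - [0.15, 0, 0, -0.005, 0.06, -0.11, 0.026]
    - [0.33, 0, 0, -0.01, 0.11, -0.14, 0.026]
    - [0.51, 0, 0, -0.013, 0.16, -0.14, 0.04]
    - [0.69, 0, 0, -0.013, 0.176, -0.14, 0.06]
    - [0.8835, 0, 0, -0.013, 0.176, -0.14, 0.07]
    - [0.8835, 0, 0, -0.013, 0.176, -0.14, 0.07]

```text
clock: 10.32
eef_pos: [476.0, 7.8, 251.8]
tcp_rot: [-3.139, -0.003, 0.347]
contact_force: [0.6, -0.1, -0.3]
opening: 0.819
grasp_force: 0.0
```

```bash
python3 wr.py w6
```

```text
10.325 [475.95   7.79 251.8 ] [-3.1387e+00 -3.0000e-03  3.4730e-01] 0.6471 [0.011 0.095 1.919 0.004 1.125 1.232]
[[0.34, -0.891, -0.301, 551.833], [-0.94, -0.323, -0.106, 35.276], [-0.003, 0.319, -0.948, 394.444]]
```

View pics/w6.png

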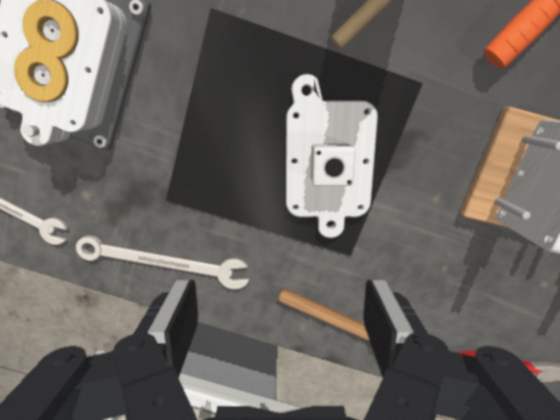

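The wrist view shows the cover flat on the mat, block up at (333,165), hole A ear (306,90), hole B ear (331,225). The pump is partly in view at top left (45,65).

```bash
cat > meas.py <<'E'
from h import *
def outline(n,top,ctr,rad=110,save=None):
    P=cam(n);im,d=grab_frame(n);C=cloud(n,d,P)
    if save:np.savez(save,im=im,d=d,K=P[0],k1=P[1],T=P[2])
    m=(C[...,2]>top-2.5)&(C[...,2]<top+45)&(np.hypot(C[...,0]-ctr[0],C[...,1]-ctr[1])<rad)
    n_,l,st,_=cv2.connectedComponentsWithStats(m.astype(np.uint8));i=1+st[1:,4].argmax()
    cs,_=cv2.findContours((l==i).astype(np.uint8),cv2.RETR_EXTERNAL,cv2.CHAIN_APPROX_NONE);c=max(cs,key=cv2.contourArea)
    X=onplane(n,c.reshape(-1,2),top,P)[:,:2]
    return X,C,im,P
def pose(X):
    # area centroid of outline and long-axis angle through straight long sides
    X=X.astype(np.float32);M=cv2.moments(X.reshape(-1,1,2));c=np.array([M["m10"],M["m01"]])/M["m00"]
    a=.5*np.arctan2(2*M["mu11"],M["mu20"]-M["mu02"])
    for _ in range(3):  # refine angle with long sides
        R=np.array([[np.cos(a),np.sin(a)],[-np.sin(a),np.cos(a)]]);Y=(X-c)@R.T
        o=[];k0=(np.abs(Y[:,0])<40)
        for s in(1,-1):
            k=k0&(Y[:,1]*s>35)&(Y[:,1]*s<55);p=np.polyfit(Y[k,0],Y[k,1],1);o.append(p)
        a+=np.mean([np.arctan(p[0]) for p in o])
    R=np.array([[np.cos(a),np.sin(a)],[-np.sin(a),np.cos(a)]]);Y=(X-c)@R.T
    k0=np.abs(Y[:,0])<40;ym=np.mean([np.median(Y[k0&(Y[:,1]*s>35),1]) for s in(1,-1)])
    return c,a,ym,[np.median(Y[k0&(Y[:,1]*s>35),1]) for s in(1,-1)],[Y[:,0].min(),Y[:,0].max()],M["m00"]
E
python3 - <<'E'
from meas import *
s=sensors.sense();print(s["eef_pos"],s["tcp_rot"],np.abs(s["qvel"]).max())
X,C,im,P=outline("wrist",15,(510,-25),save="w7.npz");print(pose(X))
k=C[(C[...,2]>42)&(C[...,2]<48)&(np.hypot(C[...,0]-510,C[...,1]+25)<40)];print("block",len(k),cv2.minAreaRect(k[:,:2].astype(np.float32)),np.median(k[:,2]))
z=np.load("top.npz");Pt=(z["K"],float(z["k1"]),z["T"]);C=cloud("top",z["d"],Pt)
m=(C[...,2]>44)&(np.hypot(C[...,0]-512,C[...,1]-238)<105);cs,_=cv2.findContours(m.astype(np.uint8),0,cv2.CHAIN_APPROX_NONE);c=max(cs,key=cv2.contourArea)
print("pump",pose(onplane("top",c.reshape(-1,2),48,Pt)[:,:2]))
E
```

```text
[475.72927186   7.61169921 251.12534326] [-3.13681440e+00 -1.42129663e-03  3.47773439e-01] 0.15851104926992482
(array([503.50795484, -34.64689628]), np.float64(0.34073667337101093), np.float64(-1.1017217313209144), [np.float64(43.322590213885746), np.float64(-45.526033676527575)], [np.float64(-83.59736400398225), np.float64(82.80409255249108)], 11417.658404259033)
block 1573 ((504.5684814453125, -35.435829162597656), (37.134925842285156, 39.935752868652344), 20.209665298461914) 44.821636452453106Traceback (most recent call last):
  File "<stdin>", line 7, in <module>
  File "meas.py", line 18, in pose
    k=k0&(Y[:,1]*s>35)&(Y[:,1]*s<55);p=np.polyfit(Y[k,0],Y[k,1],1);o.append(p)
                                       ~~~~~~~~~~^^^^^^^^^^^^^^^^^
    raise TypeError("expected non-empty vector for x")
TypeError: expected non-empty vector for x
```

Request:
move_arm:
  motion:
    - [0, 0, 0.1, 0.025, -0.052, -0.034, 0.07]
    - [0, 0, 0.2, 0.05, -0.104, -0.034, 0.07]
    - [0, 0, 0.3, 0.075, -0.155, -0.034, 0.07]
    - [0, 0, 0.4, 0.095, -0.195, -0.034, 0.07]
    - [0, 0, 0.415, 0.1, -0.207, -0.034, 0.07]
    - [0, 0, 0.415, 0.1, -0.207, -0.034, 0.07]
    - [0, 0, 0.415, 0.1, -0.207, -0.034, 0.07]
    - [0, 0, 0.415, 0.1, -0.207, -0.034, 0.07]

```text
clock: 11.42
eef_pos: [498.0, 236.7, 284.1]
tcp_rot: [3.141, 0.001, -0.066]
contact_force: [-0.7, -0.6, -0.4]
opening: 0.821
grasp_force: 0.0
```

```bash
cat > see.py <<'E'
import sys;from meas import *
top,cx,cy=map(float,sys.argv[1:4])
s=sensors.sense();print(s["eef_pos"].round(2),s["tcp_rot"].round(4),np.abs(s["qvel"]).max().round(3))
X,C,im,P=outline("wrist",top,(cx,cy),save=sys.argv[4]);c,a,ym,yy,xx,A=pose(X);print(c,a,ym,yy,xx,A)
R=np.array([[np.cos(a),-np.sin(a)],[np.sin(a),np.cos(a)]]);o=c+R@[0,ym];print("centre",o)
T=s["eef_pos"][:2];y=s["tcp_rot"][2];Rt=np.array([[np.cos(y),np.sin(y)],[np.sin(y),-np.cos(y)]]);print("in tool axes",Rt.T@(o-T),"dyaw",a-y)
m=C[(np.hypot(*(C[...,:2]-o).transpose(2,0,1))<30)];print("mid heights",np.percentile(m[:,2],[5,50,95]))
ed=((C[...,:2]-o)@R);k=(np.abs(ed[...,1])>36)&(np.abs(ed[...,1])<43)&(np.abs(ed[...,0])<45);print("face z",np.median(C[k][:,2]))
E
python3 see.py 48 513 238 w8.npz
```

```text
[498.01 236.68 284.09] [ 3.1406e+00  6.0000e-04 -6.5900e-02] 0.003
[512.88466092 239.68944461] -0.05785238201414507 -1.0574878648883725 [np.float64(43.293098851641375), np.float64(-45.40807458141812)] [np.float64(-83.65344535719196), np.float64(83.38336194167583)] 11421.65585605707
centre [512.82351685 238.63372591]
in tool axes [14.65441072 -2.92606941] dyaw 0.008077757305152186
mid heights [ 46.25399169 358.21991859 366.16197256]
face z 323.36597052586376
```

Request:
move_arm:
  motion:
    - [0, 0, -0.1, 0.002, 0.055, 0, 0.07]
    - [0, 0, -0.2, 0.0045, 0.11, 0.01, 0.07]
    - [0, 0, -0.3, 0.007, 0.17, 0.02, 0.07]
    - [0, 0, -0.39, 0.0095, 0.23, 0.033, 0.07]
    - [0, 0, -0.399, 0.0115, 0.27, 0.033, 0.07]
    - [0, 0, -0.399, 0.0115, 0.2798, 0.033, 0.07]
    - [0, 0, -0.399, 0.0115, 0.2798, 0.033, 0.07]
    - [0, 0, -0.399, 0.0115, 0.2798, 0.033, 0.07]

```text
clock: 12.48
eef_pos: [491.4, -41.3, 251.3]
tcp_rot: [3.142, 0.001, 0.334]
contact_force: [-0.7, -0.4, 0.5]
opening: 0.821
grasp_force: 0.0
```

```bash
python3 see.py 15 504 -35 w9.npz
python3 - <<'E'
# holes/dowels in both frames: dark hole blobs near ears; dowel tops by height
from h import *
E
```

```text
[491.39 -41.29 251.3 ] [3.1416e+00 6.0000e-04 3.3440e-01] 0.011
[503.82430057 -34.73280542] 0.34578516120919395 -1.0251419466470395 [np.float64(43.30188110347787), np.float64(-45.35216499677195)] [np.float64(-84.16487503431337), np.float64(83.34657243487113)] 11439.585574020946
centre [504.17175753 -35.69726883]
in tool axes [13.90678126 -1.09075823] dyaw 0.011416318387063418
mid heights [ 14.6094837  325.54477845 333.51741194]
face z 295.99748878553675
```

Request:
move_arm:
  motion:
    - [0, 0, -0.0114, 0.0139, -0.0011, 0.05, 0.07]
    - [0, 0, -0.0114, 0.0139, -0.0011, 0.1, 0.07]
    - [0, 0, -0.0114, 0.0139, -0.0011, 0.15, 0.07]
    - [0, 0, -0.0114, 0.0139, -0.0011, 0.19, 0.07]
    - [0, 0, -0.0114, 0.0139, -0.0011, 0.215, 0.07]
    - [0, 0, -0.0114, 0.0139, -0.0011, 0.2313, 0.07]
    - [0, 0, -0.0114, 0.0139, -0.0011, 0.2313, 0.07]
    - [0, 0, -0.0114, 0.0139, -0.0011, 0.2313, 0.055]

```text
clock: 13.52
eef_pos: [504.7, -36.4, 20.7]
tcp_rot: [3.141, -0.0, 0.346]
contact_force: [0.8, 0.2, 0.8]
opening: 0.651
grasp_force: 0.0
```

Request:
move_arm:
  motion:
    - [0, 0, 0, 0, 0, 0, 0.045]
    - [0, 0, 0, 0, 0, 0, 0.034]
    - [0, 0, 0, 0, 0, 0, 0.03]
    - [0, 0, 0, 0, 0, 0, 0.03]
  grip_force: 100

```text
clock: 14.02
eef_pos: [504.5, -36.5, 21.2]
tcp_rot: [3.141, -0.001, 0.345]
contact_force: [-2.1, 2.3, 12.0]
opening: 0.446
grasp_force: 100.9
```

Request:
move_arm:
  motion:
    - [0, 0, 0, 0, 0, -0.005, 0.03]
    - [0, 0, 0, 0, 0, -0.02, 0.03]
    - [0, 0, 0, 0, 0, -0.045, 0.03]
    - [0, 0, 0, 0, 0, -0.07, 0.03]
    - [0, 0, 0, 0, 0, -0.07, 0.03]
    - [0, 0, 0, 0, 0, -0.07, 0.03]

```text
clock: 14.78
eef_pos: [503.5, -36.6, 89.5]
tcp_rot: [3.142, 0.001, 0.345]
contact_force: [-0.6, -0.5, -4.7]
opening: 0.447
grasp_force: 101.4
```

```bash
cat >> plan.py <<'E'
D=lambda y:R.from_euler("z",y)*R.from_euler("x",np.pi)
E
python3 - <<'E'
from plan import *
s=sensors.sense();print(s["eef_pos"],s["tcp_rot"],s["contact_force"],s["wrist_torque"])
print(rel((512.82,238.63,s["eef_pos"][2]),D(-.0579)))
E
```

```text
[503.48152321 -36.64153577  89.52408816] [3.14150083e+00 1.28530546e-03 3.45326446e-01] [-0.56447828 -0.46837214 -4.67511905] [-0.00709428  0.05066357  0.08158341]
[0.0003, 0.0012, 0.4032, 0.102, -0.2559, -0.0002]
```

Request:
move_arm:
  motion:
    - [0, 0, 0.05, 0.012, -0.03, -0.01, 0.03]
    - [0, 0, 0.13, 0.034, -0.085, -0.02, 0.03]
    - [0, 0, 0.21, 0.055, -0.14, -0.02, 0.03]
    - [0, 0, 0.29, 0.075, -0.19, -0.02, 0.03]
    - [0, 0, 0.37, 0.092, -0.23, -0.02, 0.03]
    - [0, 0, 0.4032, 0.102, -0.256, -0.02, 0.03]
    - [0, 0, 0.4032, 0.102, -0.256, -0.02, 0.03]
    - [0, 0, 0.4032, 0.102, -0.256, -0.02, 0.03]

```text
clock: 15.78
eef_pos: [512.4, 238.0, 108.5]
tcp_rot: [3.14, 0.003, -0.057]
contact_force: [0.1, -0.2, -5.1]
opening: 0.443
grasp_force: 102.1
```

Run:
```python
from plan import *
s=sensors.sense();e=s["eef_pos"];print(e,s["tcp_rot"],np.abs(s["qvel"]).max(),s["contact_force"],s["wrist_torque"])
print(rel((512.82,238.63,e[2]),D(-.0579)))
P=cam("wrist");im,d=grab_frame("wrist");np.savez("w10.npz",im=im,d=d,K=P[0],k1=P[1],T=P[2]);C=cloud("wrist",d,P)
ft=e[2]-18.2+12;y=s["tcp_rot"][2]
Rt=np.array([[np.cos(y),-np.sin(y)],[np.sin(y),np.cos(y)]])
L=(C[...,:2]-e[:2])@Rt  # tcp-local (own axes)
m=(np.abs(C[...,2]-ft)<2.5)&(L[...,0]>18)&(L[...,0]<95)&(np.abs(L[...,1])<60)
k=L[m];print("plate pts",len(k),k.min(0),k.max(0),np.median(C[m][:,2]),"exp",ft)
q=k[(k[:,0]>25)&(k[:,0]<50)];print("y sides",q[:,1].min(),q[:,1].max())
A=np.c_[C[m][:,:2]-e[:2],np.ones(m.sum())];print("slope",np.linalg.lstsq(A,C[m][:,2],rcond=None)[0])
# hole A: lower than face, inside ear
h=(np.hypot(L[...,0]-70,L[...,1]-26)<12)&(C[...,2]<ft-4);print("hole px",h.sum(),"face px",((np.hypot(L[...,0]-70,L[...,1]-26)<12)&m).sum())
v,u=np.nonzero(m);ear=k[k[:,0]>62];print("ear",ear.mean(0),ear[:,1].min(),ear[:,1].max())
```

```text
[512.35885948 238.03449206 108.54258801] [ 3.13960844e+00  2.82955019e-03 -5.70643758e-02] 0.015720727136607594 [ 0.13134339 -0.17181119 -5.05922828] [-0.00012232 -0.0327235   0.02690523]
[0.002, 0.0028, 0.0008, 0.0004, -0.0006, -0.0]
plate pts 22462 [ 18.00252775 -45.66567454] [83.47188107 44.75328053] 101.79851839791843 exp 102.34258801322164
y sides -45.665674544756875 44.75328053051561
slope [-7.31202228e-03 -1.67493396e-03  1.02118055e+02]
hole px 980 face px 2137
ear [72.52786736 26.92209115] 10.999227044072233 40.249670769698966
```

Run:
```python
from h import *
def ld(n):
    z=np.load(n);P=(z["K"],float(z["k1"]),z["T"]);return z["im"],cloud("wrist",z["d"],P),P
rot=lambda a:np.array([[np.cos(a),-np.sin(a)],[np.sin(a),np.cos(a)]])
def big(m):
    n,l,st,_=cv2.connectedComponentsWithStats(m.astype(np.uint8));i=1+st[1:,4].argmax();return np.nonzero(l==i)
im,C,P=ld("w8.npz");o=np.array([512.82,238.63]);a=-.0579
for nm,h in(("A",(70,26)),("B",(-70,-4))):
    w=o+rot(a)@h
    m=(C[...,2]>55.5)&(C[...,2]<62)&(np.hypot(C[...,0]-w[0],C[...,1]-w[1])<12)
    if m.sum()<10:print(nm,"none",m.sum());continue
    v,u=big(m);X=onplane("wrist",np.c_[u,v],58,P)[:,:2];c=cv2.minEnclosingCircle(X.astype(np.float32));print("dowel",nm,len(u),X.mean(0),c,"exp",w,"own err",rot(a).T@(X.mean(0)-w))
def hole(n,ft,o,a,h):
    im,C,P=ld(n);w=o+rot(a)@h;H,W=C.shape[:2];v,u=np.mgrid[:H,:W]
    X=onplane("wrist",np.c_[u.ravel(),v.ravel()],ft,P)[:,:2].reshape(H,W,2)
    m=(np.hypot(X[...,0]-w[0],X[...,1]-w[1])<10)&(C[...,2]<ft-1.5)
    v,u=big(m);Y=X[v,u];c,r=cv2.minEnclosingCircle(Y.astype(np.float32));print("hole",n,h,len(u),"own err",rot(a).T@(Y.mean(0)-w),"circ",rot(a).T@(np.array(c)-w),r)
for h in((70,26),(-70,-4)):hole("w9.npz",15,np.array([504.17,-35.70]),.3458,h)
hole("w10.npz",101.8,np.array([512.36,238.03]),-.0571,(70,26))
```

```text
dowel A 88 [583.21360139 260.65847466] ((583.1032104492188, 260.8031005859375), 4.894802093505859) exp [584.20725745 260.53569502] own err [-0.99909592  0.06507335]
dowel B 65 [443.24350887 238.67909209] ((443.3279724121094, 238.89744567871094), 5.0055251121521) exp [442.70583096 238.68743877] own err [0.53725991 0.02278147]
hole w9.npz (70, 26) 141 own err [-0.44773697 -1.88851629] circ [ 0.54093076 -2.22276692] 8.017909049987793
hole w9.npz (-70, -4) 75 own err [0.18970323 0.04758357] circ [-0.09283669  0.17866682] 5.804224014282227
hole w10.npz (70, 26) 642 own err [-0.11944945 -0.46140773] circ [-0.27318343 -0.36900537] 6.200645923614502
```

Request:
move_arm:
  motion:
    - [0.002, 0.0028, 0.001, 0.0004, -0.0011, 0.008, 0.03]
    - [0.002, 0.0028, 0.001, 0.0004, -0.0011, 0.018, 0.03]
    - [0.002, 0.0028, 0.001, 0.0004, -0.0011, 0.026, 0.03]
    - [0.002, 0.0028, 0.001, 0.0004, -0.0011, 0.029, 0.03]
    - [0.002, 0.0028, 0.001, 0.0004, -0.0011, 0.029, 0.03]
    - [0.002, 0.0028, 0.001, 0.0004, -0.0011, 0.029, 0.03]

```text
clock: 16.58
eef_pos: [513.9, 240.0, 80.9]
tcp_rot: [-3.14, -0.002, -0.059]
contact_force: [0.0, -0.3, -5.2]
opening: 0.45
grasp_force: 102.1
```

```bash
cat > st.py <<'E'
from plan import *
s=sensors.sense();e=s["eef_pos"];print(s["clock"],e.round(2),s["tcp_rot"].round(4),s["contact_force"].round(1),s["wrist_torque"].round(2))
print(rel((512.85,239.11,e[2]),D(-.0579)))
E
python3 st.py
```

```text
16.575 [513.92 239.96  80.93] [-3.14e+00 -2.40e-03 -5.88e-02] [ 0.  -0.3 -5.2] [-0.   -0.    0.06]
[-0.0016, -0.0024, -0.0009, -0.001, 0.0009, -0.0]
```

Request:
move_arm:
  motion:
    - [0, 0, 0, 0, 0, 0, 0.03]

```text
clock: 16.7
eef_pos: [513.9, 240.0, 81.0]
tcp_rot: [-3.14, -0.003, -0.059]
contact_force: [-0.2, 0.3, -4.7]
opening: 0.45
grasp_force: 102.1
```

```bash
python3 st.py
python3 - <<'E'
from h import *
for i in range(4):
    grab_frame("top");s=sensors.sense();print(s["eef_pos"].round(2),s["tcp_rot"].round(4))
E
```

```text
16.7 [513.92 239.99  81.02] [-3.1399e+00 -2.6000e-03 -5.8800e-02] [-0.2  0.3 -4.7] [0.06 0.05 0.03]
[-0.0017, -0.0026, -0.0009, -0.001, 0.0009, -0.0]
[513.85 239.97  80.97] [-3.1399e+00 -2.4000e-03 -5.8700e-02]
[513.83 239.93  80.94] [-3.14e+00 -2.40e-03 -5.88e-02]
[513.78 239.94  80.89] [-3.14e+00 -2.30e-03 -5.87e-02]
[513.78 239.92  80.84] [-3.1401e+00 -2.3000e-03 -5.8800e-02]
```

Request:
move_arm:
  motion:
    - [-0.0017, -0.0024, -0.0009, -0.0006, 0.0007, 0.0005, 0.03]
    - [-0.0017, -0.0024, -0.0009, -0.0006, 0.0007, 0.0005, 0.03]
    - [-0.0017, -0.0024, -0.0009, -0.0006, 0.0007, 0.0005, 0.03]
    - [-0.0017, -0.0024, -0.0009, -0.0006, 0.0007, 0.0005, 0.03]
    - [-0.0017, -0.0024, -0.0009, -0.0006, 0.0007, 0.0005, 0.03]

```text
clock: 17.52
eef_pos: [513.1, 239.2, 80.2]
tcp_rot: [3.141, 0.0, -0.058]
contact_force: [0.3, -0.6, -4.3]
opening: 0.444
grasp_force: 102.1
```

```bash
python3 st.py
```

```text
17.525 [513.1  239.21  80.22] [ 3.1413e+00  3.0000e-04 -5.8000e-02] [ 0.3 -0.6 -4.3] [ 0.01  0.04 -0.07]
[0.0002, 0.0003, -0.0001, -0.0002, 0.0001, 0.0]
```

Request:
move_arm:
  motion:
    - [0, 0, 0, -0.0002, 0, 0.0015, 0.03]
    - [0, 0, 0, -0.0002, 0, 0.003, 0.03]
    - [0, 0, 0, -0.0002, 0, 0.0045, 0.03]
    - [0, 0, 0, -0.0002, 0, 0.006, 0.03]
    - [0, 0, 0, -0.0002, 0, 0.006, 0.03]

```text
clock: 18.15
eef_pos: [512.8, 239.2, 74.0]
tcp_rot: [3.141, 0.001, -0.058]
contact_force: [-0.9, 0.3, -5.0]
opening: 0.449
grasp_force: 102.1
```

```bash
python3 st.py
```

```text
18.15 [512.76 239.17  74.03] [ 3.1412e+00  6.0000e-04 -5.8000e-02] [-0.9  0.3 -5. ] [ 0.03 -0.02  0.02]
[0.0004, 0.0006, -0.0001, 0.0001, 0.0001, -0.0]
```

Request:
move_arm:
  motion:
    - [0, 0, 0, 0, 0, 0.0015, 0.03]
    - [0, 0, 0, 0, 0, 0.003, 0.03]
    - [0, 0, 0, 0, 0, 0.004, 0.03]
    - [0, 0, 0, 0, 0, 0.004, 0.03]

```text
clock: 18.65
eef_pos: [512.8, 239.2, 70.4]
tcp_rot: [3.141, 0.0, -0.058]
contact_force: [-3.2, -1.0, -0.3]
opening: 0.444
grasp_force: 102.8
```

Request:
move_arm:
  motion:
    - [0, 0, 0, 0, 0, 0.0007, 0.03]
    - [0, 0, 0, 0, 0, 0.0014, 0.03]
    - [0, 0, 0, 0, 0, 0.0014, 0.03]

```text
clock: 19.02
eef_pos: [512.9, 239.2, 69.4]
tcp_rot: [3.141, 0.0, -0.058]
contact_force: [-4.4, -1.5, 5.7]
opening: 0.45
grasp_force: 103.3
```

Request:
move_arm:
  motion:
    - [0, 0, 0, -0.0003, 0, 0.0008, 0.03]
    - [0, 0, 0, -0.0003, 0, 0.0016, 0.03]
    - [0, 0, 0, -0.0003, 0, 0.0024, 0.03]
    - [0, 0, 0, -0.0003, 0, 0.0024, 0.03]

```text
clock: 19.52
eef_pos: [512.8, 239.2, 67.2]
tcp_rot: [3.141, -0.0, -0.058]
contact_force: [-2.4, -1.8, 6.6]
opening: 0.447
grasp_force: 103.4
```

Request:
move_arm:
  motion:
    - [0, 0, 0, 0, 0, 0.0006, 0.03]
    - [0, 0, 0, 0, 0, 0.0012, 0.03]
    - [0, 0, 0, 0, 0, 0.0012, 0.03]

```text
clock: 19.9
eef_pos: [512.8, 239.2, 66.3]
tcp_rot: [3.141, -0.0, -0.058]
contact_force: [-4.6, -3.6, 10.7]
opening: 0.444
grasp_force: 104.3
```

Request:
move_arm:
  motion:
    - [0, 0, 0, 0, 0, 0.0005, 0.03]
    - [0, 0, 0, 0, 0, 0.001, 0.03]
    - [0, 0, 0, 0, 0, 0.001, 0.03]

```text
clock: 20.27
eef_pos: [512.9, 239.2, 66.3]
tcp_rot: [3.142, -0.0, -0.058]
contact_force: [-7.1, -3.4, 22.4]
opening: 0.447
grasp_force: 105.6
```

```bash
python3 st.py
```

```text
20.275 [512.85 239.22  66.29] [ 3.1415e+00 -4.0000e-04 -5.7900e-02] [-7.1 -3.4 22.4] [-0.77  1.28 -0.03]
[0.0001, -0.0004, 0.0, 0.0, 0.0001, 0.0]
```

Request:
move_arm:
  motion:
    - [0, 0, 0, -0.0003, 0.0002, 0.0004, 0.03]
    - [0, 0, 0, -0.0003, 0.0002, 0.0008, 0.03]
    - [0, 0, 0, -0.0003, 0.0002, 0.0008, 0.03]

```text
clock: 20.65
eef_pos: [512.9, 239.2, 66.2]
tcp_rot: [-3.141, -0.001, -0.058]
contact_force: [-10.0, -5.6, 30.6]
opening: 0.452
grasp_force: 106.7
```

Request:
move_arm:
  motion:
    - [0, 0, 0, 0, 0, -0.001, 0.03]
    - [0, 0, 0, 0, 0, -0.001, 0.05]
    - [0, 0, 0, 0, 0, -0.001, 0.065]
    - [0, 0, 0, 0, 0, -0.001, 0.07]
    - [0, 0, 0, 0, 0, -0.001, 0.07]
  grip_force: 20

```text
clock: 21.28
eef_pos: [512.3, 239.0, 64.2]
tcp_rot: [3.141, 0.0, -0.058]
contact_force: [-1.3, 1.1, -0.2]
opening: 0.82
grasp_force: 0.0
```

```bash
python3 st.py
```

```text
21.275 [512.27 239.04  64.23] [ 3.1412e+00  5.0000e-04 -5.7900e-02] [-1.3  1.1 -0.2] [-0.   -0.   -0.03]
[0.0003, 0.0005, -0.0, 0.0006, -0.0001, -0.0]
```

Released. I retreat to the earlier view pose and measure.

Request:
move_arm:
  motion:
    - [0, 0, 0, 0, 0, -0.02, 0.07]
    - [0, 0, 0, 0, 0, -0.06, 0.07]
    - [0, 0, 0, 0, 0, -0.11, 0.07]
    - [0, 0, 0, -0.005, 0, -0.165, 0.07]
    - [0, 0, 0, -0.0145, 0.0015, -0.22, 0.07]
    - [0, 0, 0, -0.0145, 0.0015, -0.232, 0.07]
    - [0, 0, 0, -0.0145, 0.0015, -0.232, 0.07]
    - [0, 0, 0, -0.0145, 0.0015, -0.232, 0.07]

```text
clock: 22.28
eef_pos: [497.1, 238.0, 294.5]
tcp_rot: [3.14, 0.003, -0.058]
contact_force: [-0.7, -0.3, 0.2]
opening: 0.821
grasp_force: 0.0
```

```bash
python3 see.py 60 512.8 238.6 w11.npz
python3 - <<'E'
from h import *
z=np.load("w11.npz");C=cloud("wrist",z["d"],(z["K"],float(z["k1"]),z["T"]))
a=-.058;Rr=np.array([[np.cos(a),-np.sin(a)],[np.sin(a),np.cos(a)]]);L=(C[...,:2]-[512.8,238.6])@Rr
m=(C[...,2]>52)&(C[...,2]<70)&(np.abs(L[...,0])<58)&(np.abs(L[...,1])<42)&((np.abs(L[...,0])>24)|(L[...,1]>25)|(L[...,1]<-25))
A=np.c_[L[m],np.ones(m.sum())];print("plate top",np.linalg.lstsq(A,C[m][:,2],rcond=None)[0],np.median(C[m][:,2]),m.sum())
for h in((70,26),(-70,-4)):
    k=(np.hypot(L[...,0]-h[0],L[...,1]-h[1])<3.5)&(C[...,2]<70);e=(np.hypot(L[...,0]-h[0],L[...,1]-h[1])<13)&(np.hypot(L[...,0]-h[0],L[...,1]-h[1])>8)&(C[...,2]>52)&(C[...,2]<70);print(h,"in hole z",np.median(C[k][:,2]),"ear",np.median(C[e][:,2]))
m=(C[...,2]>85)&(C[...,2]<95)&(np.hypot(L[...,0],L[...,1])<40);print("block top",np.median(C[m][:,2]),cv2.minAreaRect(L[m].astype(np.float32)))
E
```

```text
[497.08 238.01 294.47] [ 3.1399e+00  2.9000e-03 -5.8000e-02] 0.008
[512.82135807 239.67828085] -0.05678260963810174 -0.9843271998452536 [np.float64(43.34829008119293), np.float64(-45.316944480883436)] [np.float64(-83.3380584121729), np.float64(83.40162470655001)] 11439.82571516675
centre [512.76549543 238.69554009]
in tool axes [15.61759153 -1.59078747] dyaw 0.0012541329357350986
mid heights [ 59.64693504 368.62322855 376.60165535]
face z 333.34659594225604
plate top [-9.24465903e-04 -4.26082278e-04  5.96878867e+01] 59.717895360498005 6776
(70, 26) in hole z 57.97274525325659 ear 59.801053014182315
(-70, -4) in hole z 57.748774297931476 ear 59.683978235599454
block top 89.77192755921246 ((0.35001182556152344, 0.056880950927734375), (40.03720474243164, 37.24634552001953), 89.81720733642578)
```

```bash
python3 -c "
from rig import order
print(order.sign_off())"
```

```text
the job is handed in; nothing more can be done
None
```

I handed the job in at about 22 s: by wrist-camera depth the cover sits level and home on the pump, with its top face at 59.7 mm (60 expected) and both dowels in their holes; it was laid flat and released on the mat on the way, and the arm did not touch the other two plates.

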